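Dispense one specimen cassette and slide it to the writing stop

TASK

Press the dispenser's black plunger fully down once and let it come back up, so that a single cassette is pushed out of the bottom of the magazine onto the metal lane in front. Then just push that cassette with the fingers, without picking it up, along the lane to its closed end until it lies flat and square against the end stop, ready to be written on. The other cassettes stay in the magazine, and everything else on the bench stays where it is.

Things in the scene. Friction and masses are not known exactly. Their poses are not given: they have to be found in the camera images.
- dispenser: Fixed bench dispenser for flat cassettes, white and bare metal. Origin: on the bench under the magazine's centre, z up. In its frame (mm): magazine (upright open-topped chute) x -25..25, y -20..20, top z 71; lane in front of it, at -x, running to the end stop at +y; plunger behind at x 60, y 0; brass gear x 29..67, y 20..27, up to z 60. Only the plunger's cap is higher than 71
- plunger (a joint): travel of the plunger in m: 0 up (rest), 0.022 fully down against its stop. Spring return; about 2 N to start, 5 N at the bottom. A gear and rack move the ejector 2.36 times as far forward; it pushes out the bottom cassette, which is clear of the magazine only at the end of the stroke. With the plunger up the ejector is home and the next cassette has dropped.
- plunger_top (a point): centre of the top of the plunger's round black cap, 30 mm in diameter (flat part 24 mm), 90 mm above the bench when up, 68 mm when down; moves with the plunger
- cassette_1: the bottom cassette of the stack, the one that comes out: white plastic, 40 x 28 x 10 mm (x, y, z), slotted top, slanted writing face at its -x end (front). Origin at the centre of its underside, axes as the dispenser's. At the start its underside is 12 mm above the bench, within the magazine; after a full stroke it lies on the lane with its centre near outlet.
- cassette_2: the same kind of cassette, second from below in the stack; same size and axes; stays in the magazine (the whole stack sinks 10 mm when the bottom one has gone)
- cassette_3: the same kind of cassette, third in the stack; same size and axes; stays in the magazine (the whole stack sinks 10 mm when the bottom one has gone)
- cassette_4: the same kind of cassette, fourth in the stack; same size and axes; stays in the magazine (the whole stack sinks 10 mm when the bottom one has gone)
- cassette_5: the same kind of cassette, on top in the stack; same size and axes; stays in the magazine (the whole stack sinks 10 mm when the bottom one has gone)
- outlet (a point): point on the lane's flat plate, 12 mm above the bench, where the centre of the ejected cassette's underside comes to lie (within about 3 mm); dispenser x -49.5, y 0 mm. Axes as the dispenser's. In the dispenser's frame the plate spans x -72..-24 and y -55 (open end) to 90 (end stop); a lip 6 mm high and 4 mm thick runs along its front edge
- writing_place (a point): point on the lane's plate, 12 mm above the bench, at dispenser x -50.2, y 76 mm: where the centre of the cassette's underside lies when its side touches the end stop (stop face at y 90, 12 mm high). From y 31 to 55 a slanted guide, 10 mm high, narrows the lane from behind to 43.5 mm (x -72..-28.5). Axes as the dispenser's
- marker: white marker pen with black cap, 141 mm long, 14 mm thick, loose on the bench to the right; leave it alone. Origin at the centre of its underside, long axis y
- tape_roll: roll of beige tape lying flat, 75 mm across, 19 mm high, loose on the bench to the left; leave it alone. Origin at the centre of its underside
- timer: small white bench timer, 55 x 70 x 18 mm, loose at the back left; leave it alone. Origin at the centre of its underside

How it is judged:
By the outcome, as a careful person would: the job done as asked, in the order asked, and still so for the second after the job is handed in, with the robot touching nothing.
It also fails if it takes over 45 s, if anything falls off the work surface, if the arm or the gripper's body presses on something with over 40 N, if the wrist force passes 120 N, or if a joint passes its speed limit or range.

ROBOT

A 6-joint arm with a two-finger parallel gripper is mounted at the origin on a cart in front of the work surface, level with it; the furniture and walls round the work are solid. World frame = base frame: x ahead of the robot, y to its left, z up, the work surface at z = 0. Lengths are in mm, angles in rad, forces in N, time in s.
With the tool pointing down it reaches from about 350 to 975 mm from the base axis. Payload 7.1 kg.
Tool frame: the origin (TCP) lies on the front face of the gripper's body, between the roots of the fingers; the fingertips stand 80 mm ahead of it and the grasp point (between the pads) lies 61 mm ahead of it (env.tips_ahead is the distance from the TCP to the fingertips, in mm); z points along the fingers, y is the line along which they close (so a half turn about z gives the same grasp; the last joint's range is limited). The gripper opens to 88 mm and grips with 3 to 60 N. Pads are 20 mm wide; open, the fingers measure 115 mm over their backs; the gripper's body (75 mm by 178 mm) begins 61 mm behind the grasp point.
Start: joints at [1.252, 0.423, 1.63, -0, 1.089, -0.019], TCP at [184.549, 597.116, 302.675] pointing down, gripper open.
Joint ranges: [-3, 3], [-0.9, 2.11], [0.09, 2.58], [-1.31, 4.45], [0.11, 2.69], [-2.54, 2.54]. Speed limits (rad/s): [2.39, 2.39, 3.01, 3.14, 3.14, 3.14].

INTERFACE

Orientations are given as a unit quaternion [x, y, z, w].
In Python, from station import env gives the robot as it stands. Calls block until the motion is done:
- env.reach(position, orientation): joint-space move of the TCP to a pose.
- env.move_l(position, rot=None, rate=150, f_stop=None): straight line of the TCP; rot=None keeps the orientation; rate is the mean speed in mm/s. With f_stop (N) it stops when the force on the tool has changed by that much, and returns True; else False.
- env.move_joints(angles): joint-space move.
- env.set_gripper(opening): finger opening in mm; the grip force is fixed at half the most; returns when the fingers have stopped.
- env.hold(seconds).
- env.ik(position, orientation): joint angles nearest the present ones, or None.
- env.read_state(): the state.
- env.camera(name): name is "scene" or "top" or "wrist"; returns the picture (400x640x3 uint8, blue, green, red); there is no depth.
- env.camera_params(name): a dict with "fx", "fy", "cx", "cy" (pixels), "dist" ([k1, k2, p1, p2, k3] as OpenCV has them; the pictures are not rectified), "pose" (4x4, takes a point from camera to world coordinates); the wrist camera has in their place "tool_from_camera" (4x4, takes a point from camera to tool coordinates, whose origin is the TCP and whose axes are the flange's). Camera axes: x right, y up, looking along -z (the intrinsics and any distortion apply to the point x, -y, -z); pixel columns grow to the right and rows downward; lengths in mm; the calibration is good to about 2 mm. A picture is of the moment at which its call begins: read the wrist's pose just before it. camera_params takes no time and is no camera call.
A pose or a line that the arm cannot do raises env.IKError and nothing moves.
- env.sign_off(): hands the job in; it is judged then, once.
The state is a dict: "time_s": time; "qpos": joint angles; "dq": joint speeds; "tau": joint torques, N m; "tool_pos": TCP position; "orientation": TCP orientation; "force": force on the tool from outside, world axes, zero at the start; "wrist_torque": the same for the moment, N m; "width": finger opening in mm; "grip_force": force on a finger pad.
Only numpy, scipy, OpenCV 4.12 (cv2) and the standard library are available. Lean on these libraries where they do the work, as an engineer would, in place of code of your own. Each camera call takes 0.05 s, during which the arm holds its last target. There are 200 camera calls.

## Working session

There is one attempt and no reset: what is moved stays moved. The work goes in short steps, each a Python script; the robot and the scene stay as the last script left them, time stands still between calls to the robot, and variables do not carry over. Pictures are saved under pics/ and viewed, at most 10 in all, crops included, and the job is handed in when it is done.

```bash
ls; mkdir -p pics
python3 - <<'E'
from station import env
import cv2,numpy as np
np.set_printoptions(precision=3,suppress=True)
for n in ("top","scene"):
    cv2.imwrite(f"pics/{n}0.png",env.camera(n)); p=env.camera_params(n); print(n,p)
s=env.read_state(); print(s["time_s"],s["tool_pos"],s["orientation"],s["width"])
print(env.camera_params("wrist"))
E
```

```text
pics
station.py
top {'fx': 465.52990296834736, 'fy': 465.52990296834736, 'cx': 315.0217421867138, 'cy': 204.1147503096858, 'dist': array([-0.038,  0.   ,  0.   ,  0.   ,  0.   ]), 'pose': array([[  -0.057,    0.974,   -0.219,  323.554],
       [  -0.998,   -0.056,    0.013, -197.183],
       [   0.001,    0.22 ,    0.976, 1006.292],
       [   0.   ,    0.   ,    0.   ,    1.   ]])}
scene {'fx': 381.52323670761916, 'fy': 381.52323670761916, 'cx': 316.4830262908462, 'cy': 204.56150029499165, 'dist': array([-0.018,  0.   ,  0.   ,  0.   ,  0.   ]), 'pose': array([[   0.674,    0.476,   -0.565,   33.92 ],
       [  -0.738,    0.422,   -0.526, -640.012],
       [  -0.012,    0.772,    0.636,  629.959],
       [   0.   ,    0.   ,    0.   ,    1.   ]])}
0.1 [184.453 596.757 302.009] [ 0.149  0.989 -0.001 -0.   ] 87.969538030731
{'fx': 302.620065538259, 'fy': 302.620065538259, 'cx': 320.6294057725181, 'cy': 199.6047798676802, 'dist': array([-0.015,  0.   ,  0.   ,  0.   ,  0.   ]), 'tool_from_camera': array([[ -0.001,   0.966,   0.26 ,  72.31 ],
       [  1.   ,   0.001,   0.001,   0.228],
       [  0.001,   0.26 ,  -0.966, -81.803],
       [  0.   ,   0.   ,   0.   ,   1.   ]])}
```

View pics/top0.png

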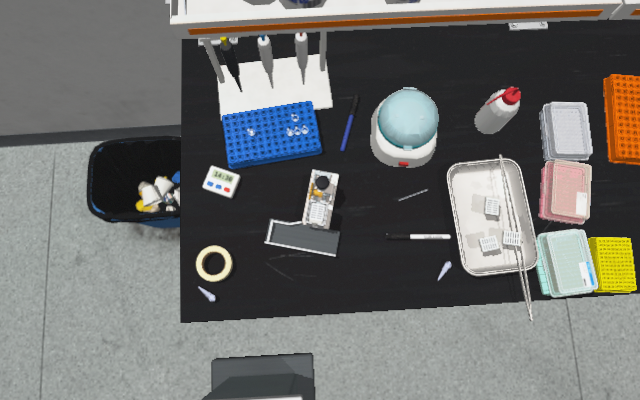

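View pics/scene0.png

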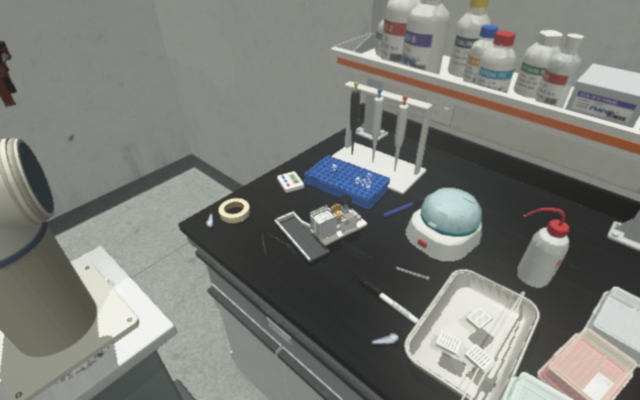

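The top view shows the dispenser around (320,200), with the lane at (303,238) running left to its end stop near (268,233) and the plunger cap at (323,182). The scene view agrees. I'll enlarge a crop.

Run:
```python
import cv2
im=cv2.imread("pics/top0.png")[160:265,255:355]
cv2.imwrite("pics/c1.png",cv2.resize(im,None,fx=5.7,fy=5.7,interpolation=cv2.INTER_CUBIC))
```

```text
(no output)
```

View pics/c1.png

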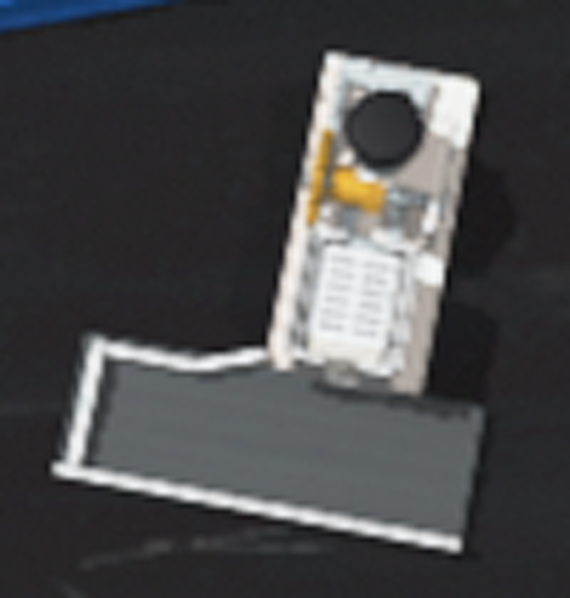

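The enlarged crop shows the cap centre at (383,129), the stop/lip inner corner at about (95,467), the lip's right end at (461,549) and the plate's right rear corner at (485,405). I'll fit the pose from these points.

```bash
cat > h.py <<'E'
import numpy as np,cv2
from scipy.optimize import least_squares
from scipy.spatial.transform import Rotation as R
from station import env
np.set_printoptions(precision=2,suppress=True)
F=np.diag([1.,-1,-1])
def proj(P,p,T):           # T camera->world
    c=(np.atleast_2d(P)-T[:3,3])@T[:3,:3]@F
    K=np.array([[p["fx"],0,p["cx"]],[0,p["fy"],p["cy"]],[0,0,1]])
    return cv2.projectPoints(c.reshape(-1,1,3),np.zeros(3),np.zeros(3),K,np.array(p["dist"]))[0].reshape(-1,2)
def toW(v,P):
    P=np.atleast_2d(np.asarray(P,float)); c,s=np.cos(v[2]),np.sin(v[2])
    return np.c_[v[0]+c*P[:,0]-s*P[:,1],v[1]+s*P[:,0]+c*P[:,1],P[:,2]]
def fit(views,v0):         # views: list of (P,uv,p,T)
    f=lambda v:np.concatenate([(proj(toW(v,P),p,T)-uv).ravel() for P,uv,p,T in views])
    r=least_squares(f,v0,loss="soft_l1"); return r.x,f(r.x).reshape(-1,2)
def wristT():
    s=env.read_state(); W=np.eye(4); W[:3,:3]=R.from_quat(s["orientation"]).as_matrix(); W[:3,3]=s["tool_pos"]
    return W@env.camera_params("wrist")["tool_from_camera"]
def down(yaw):             # tool z down, tool y (closing) along world direction yaw
    y=np.array([np.cos(yaw),np.sin(yaw),0]); z=np.array([0,0,-1.]); x=np.cross(y,z)
    return R.from_matrix(np.c_[x,y,z]).as_quat()
E
python3 - <<'E'
from h import *
p=env.camera_params("top")
P=[(60,0,90),(-72,90,18),(-76,-55,18),(-24,-55,12)]
uv=np.array([(383,129),(95,467),(461,549),(485,405)],float)
uv=(uv+.5)/5.7-.5+[255,160]
v,e=fit([(np.array(P,float),uv,p,p["pose"])],[450,-150,-.1]); print(v,e)
print(toW(v,[(60,0,90),(-50.2,76,12),(-49.5,0,12)]))
s=env.read_state();print(R.from_quat(s["orientation"]).as_matrix())
# wrist view position above dispenser
for yaw in (v[2]+np.pi/2,v[2]-np.pi/2,v[2],v[2]+np.pi):
    w=toW(v,[(0,20,300)])[0]; q=env.ik(w,down(yaw)); print(yaw,w,q)
E
```

```text
[ 518.23 -212.86   -0.23] [[ 0.2  -1.  ]
 [-1.82  0.29]
 [ 0.56 -0.43]
 [ 0.18  1.46]]
[[ 576.61 -226.68   90.  ]
 [ 486.88 -127.34   12.  ]
 [ 470.06 -201.46   12.  ]]
[[-0.96  0.3  -0.  ]
 [ 0.3   0.96 -0.  ]
 [ 0.   -0.   -1.  ]]
1.338366770372637 [ 522.83 -193.4   300.  ] [-0.38  0.33  1.78 -0.    1.03 -1.71]
-1.8032258832171562 [ 522.83 -193.4   300.  ] [-0.38  0.33  1.78 -0.    1.03  1.43]
-0.23242955642225968 [ 522.83 -193.4   300.  ] [-0.38  0.33  1.78 -0.    1.03 -0.14]
2.9091630971675335 [ 522.83 -193.4   300.  ] None
```

Run:
```python
from h import *
v=[518.23,-212.86,-.2324]; q=down(v[2]+np.pi/2)
for P in [(60,0,145),(-50,-35,94),(-50,49,94)]: print(env.ik(toW(v,[P])[0],q))
env.reach(toW(v,[(-30,18,250)])[0],q); env.hold(.3)
T=wristT(); im=env.camera("wrist"); np.save("T1.npy",T); cv2.imwrite("pics/w1.png",im)
p=env.camera_params("wrist")
P=[(60,0,90),(-72,90,18),(-76,-55,18),(-24,-55,12)]; uv=proj(toW(v,P),p,T); print(uv, env.read_state()["time_s"],env.read_state()["force"])
```

```text
[-0.39  0.62  1.73 -0.    0.79 -1.73]
[-0.49  0.61  1.96 -0.    0.57 -1.83]
[-0.33  0.6   1.99 -0.    0.55 -1.67]
[[300.5  302.4 ]
 [390.28 148.66]
 [249.06 144.76]
 [253.24 192.65]] 3.4167 [ 0.92  0.41 -0.06]
```

View pics/w1.png

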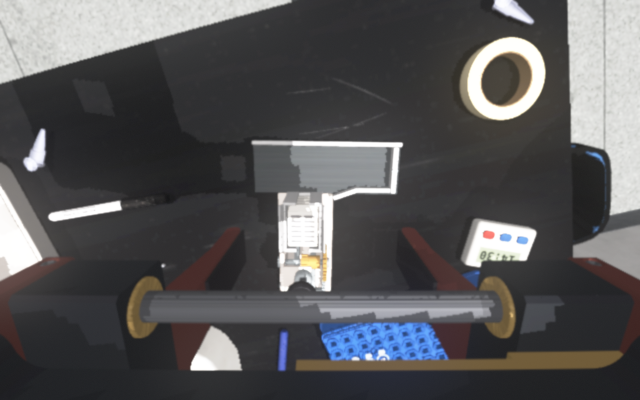

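The wrist view shows the lane at (252–402, 142–193), the magazine at about (303,225), and the cap partly hidden behind the gripper at (303,288). I'll enlarge it.

Run:
```python
import cv2
im=cv2.imread("pics/w1.png")[130:300,240:415]
cv2.imwrite("pics/c2.png",cv2.resize(im,None,fx=3.5,fy=3.5,interpolation=cv2.INTER_CUBIC))
```

```text
(no output)
```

View pics/c2.png

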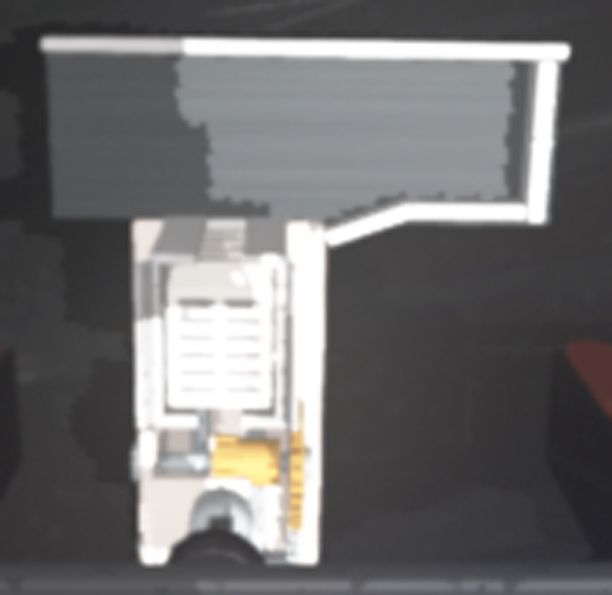

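Run:
```python
from h import *
pt=env.camera_params("top"); pw=env.camera_params("wrist"); T=np.load("T1.npy")
Pt=np.array([(60,0,90),(-72,90,18),(-76,-55,18),(-24,-55,12)],float)
ut=(np.array([(383,129),(95,467),(461,549),(485,405)],float)+.5)/5.7-.5+[255,160]
Pw=np.array([(-76,-55,18),(-72,90,24),(-28.5,90,24),(-28.5,55,22),(-24,-55,12),(45,0,88)],float)
uw=(np.array([(41,38),(540,60),(527,204),(405,203),(52,218),(217,524)],float)+.5)/3.5-.5+[240,130]
v0=[518,-213,-.23]
a=(Pt,ut,pt,pt["pose"]); b=(Pw,uw,pw,T)
for vs in ([b],[a,b]):
    v,e=fit(vs,v0); print(v); print(e)
```

```text
[ 514.91 -210.71   -0.24]
[[-0.71  0.18]
 [-0.32 -0.62]
 [ 0.52  0.38]
 [ 1.65 -0.  ]
 [-0.11 -2.98]
 [-0.27  3.6 ]]
[ 515.6  -211.02   -0.23]
[[-0.55  0.3 ]
 [-2.69  1.45]
 [-0.31  0.89]
 [-0.61  2.76]
 [-1.16  1.19]
 [-0.83 -0.32]
 [ 0.24  0.66]
 [ 1.37  0.44]
 [-0.29 -2.06]
 [-0.17  4.33]]
```

Run:
```python
from h import *
v=[516,-211.3,-.235]; q=down(v[2]+np.pi/2); L=env.tips_ahead
env.set_gripper(0); print(env.read_state()["width"],L)
X=lambda x,y,z:toW(v,[(x,y,z+L)])[0]
env.reach(X(60,0,105),q); env.hold(.3)
print(env.read_state()["force"])
r=env.move_l(X(60,0,62),rate=40,f_stop=18); s=env.read_state()
print(r,s["tool_pos"][2]-L,s["force"]); env.hold(.4); s=env.read_state(); print(s["tool_pos"][2]-L,s["force"])
env.move_l(X(60,0,110),rate=50); env.hold(.2)
env.reach(X(-30,18,170),q); env.hold(.3)
np.save("T2.npy",wristT()); im=env.camera("wrist"); cv2.imwrite("pics/w2.png",im)
cv2.imwrite("pics/c3.png",cv2.resize(im[130:300,240:415],None,fx=3.5,fy=3.5,interpolation=cv2.INTER_CUBIC))
print(env.read_state()["time_s"],env.read_state()["force"])
```

```text
0.16944035004136426 80.0
[-0.28  0.12  0.15]
True 67.9090563851961 [-1.78  1.18  9.35]
67.92761809243191 [-2.41  0.19  9.91]
8.925 [-1.45 -0.47 -0.32]
```

View pics/c3.png

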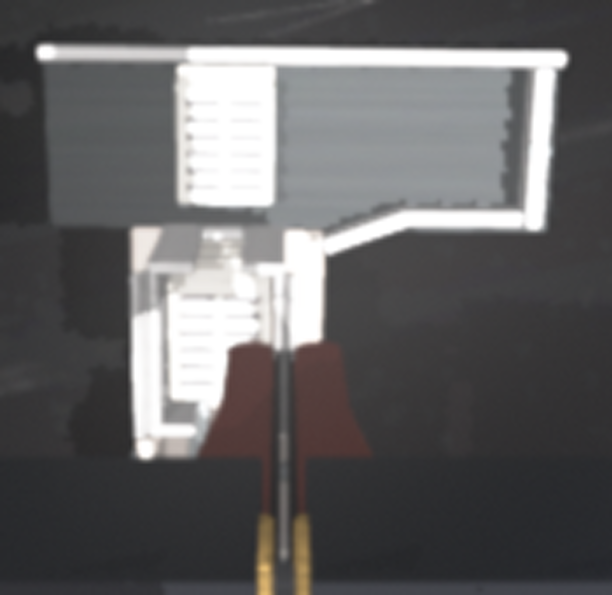

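The press reached 67.9 mm, which is the hard stop. One cassette is on the lane at crop (180–276, 65–207), square, and the rest of the stack is in the magazine. Next is the push.

Run:
```python
from h import *
v=[516,-211.3,-.235]; q=down(v[2]+np.pi/2); L=env.tips_ahead
X=lambda x,y,z:toW(v,[(x,y,z+L)])[0]
def loc():
    s=env.read_state(); d=np.array(s["tool_pos"])-[v[0],v[1],L]; f=np.array(s["force"])
    M=R.from_euler("z",-v[2]).as_matrix(); return M@d, M@f, s["time_s"]
env.reach(X(-50,-37,60),q)
print(env.move_l(X(-50,-37,15.5),rate=60,f_stop=8),*loc())
env.hold(.2)
print(env.move_l(X(-50,36,15.5),rate=40,f_stop=12),*loc())
env.hold(.2); print(*loc())
print(env.move_l(X(-50,58,15.5),rate=15,f_stop=6),*loc())
env.hold(.3); print(*loc())
np.save("T3.npy",wristT()); im=env.camera("wrist"); cv2.imwrite("pics/w3.png",im)
```

```text
False [-49.89 -37.05  15.54] [0.41 0.41 1.  ] 10.3833
False [-49.97  35.85  15.52] [ 0.17 -0.16  0.12] 12.5583
[-50.    35.92  15.5 ] [ 0.34 -0.29  0.8 ] 12.7583
True [-50.2   53.42  15.38] [-0.08 -2.15  0.29] 13.8417
[-50.26  53.39  15.19] [ 1.6  -3.61  2.72] 14.1417
```

View pics/w3.png

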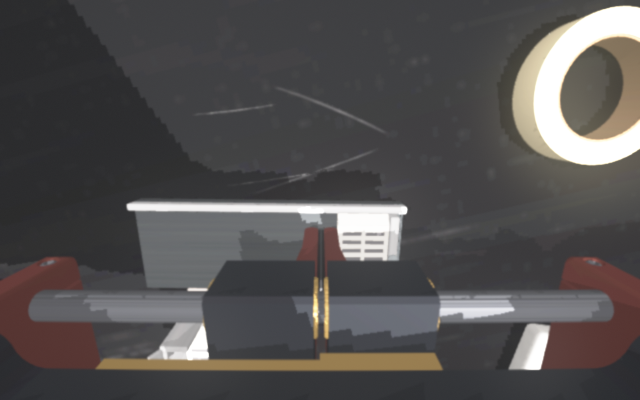

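Run:
```python
from h import *
v=[516,-211.3,-.235]; q=down(v[2]+np.pi/2); L=env.tips_ahead
X=lambda x,y,z:toW(v,[(x,y,z+L)])[0]
env.move_l(X(-50,30,15.5),rate=60); env.move_l(X(-50,30,90),rate=120)
env.reach(X(0,60,100),q); env.hold(.4)
T=wristT();np.save("T4.npy",T); im=env.camera("wrist"); cv2.imwrite("pics/w4.png",im)
u=proj(toW(v,[(-50,76,22)]),env.camera_params("wrist"),T)[0]; print(u,env.read_state()["time_s"])
x,y=max(int(u[0])-100,0),max(int(u[1])-80,0); print(x,y)
cv2.imwrite("pics/c4.png",cv2.resize(im[y:y+150,x:x+200],None,fx=4,fy=4,interpolation=cv2.INTER_CUBIC))
```

```text
[341.2 148.3] 16.3
241 68
```

View pics/c4.png

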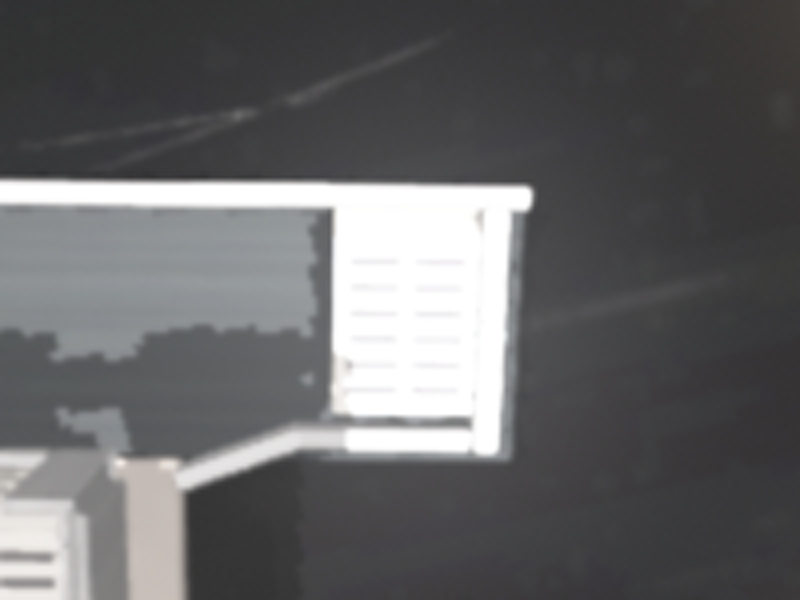

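The cassette lies flat and square beside the stop, with its right edge at crop x≈475 and the stop edge at ≈481. I'll nudge it slightly harder to confirm it is seated, then look again at higher contrast.

Run:
```python
from h import *
v=[516,-211.3,-.235]; q=down(v[2]+np.pi/2); L=env.tips_ahead
X=lambda x,y,z:toW(v,[(x,y,z+L)])[0]
M=R.from_euler("z",-v[2]).as_matrix()
def loc():
    s=env.read_state(); return M@(np.array(s["tool_pos"])-[v[0],v[1],L]), M@np.array(s["force"])
env.reach(X(-50,35,60),q); env.move_l(X(-50,35,16),rate=80); env.hold(.3); print(*loc())
env.move_l(X(-50,46,16),rate=30)
print(env.move_l(X(-50,60,16),rate=12,f_stop=10),*loc()); env.hold(.3); print(*loc())
env.move_l(X(-50,35,16),rate=60); env.move_l(X(-50,35,90),rate=120)
env.reach(X(0,75,75),q); env.hold(.4)
T=wristT();np.save("T5.npy",T); im=env.camera("wrist"); cv2.imwrite("pics/w5.png",im)
cv2.imwrite("pics/top5.png",env.camera("top"))
u=proj(toW(v,[(-50,76,22)]),env.camera_params("wrist"),T)[0]; print(u,env.read_state()["time_s"])
x,y=int(u[0])-60,max(int(u[1])-60,0)
c=np.clip((im[y:y+100,x:x+120].astype(float)-120)*255/135,0,255)
c=(255*(c/255)**2.5).astype(np.uint8)
cv2.imwrite("pics/c5.png",cv2.resize(c,None,fx=6,fy=6,interpolation=cv2.INTER_NEAREST))
```

```text
[-49.8   34.96  16.4 ] [-0.02 -0.53  0.32]
True [-49.98  53.46  15.94] [-0.8  -3.96  2.55]
[-50.01  53.47  15.79] [ 0.44 -3.87  1.73]
[322.39 151.3 ] 21.3083
```

View pics/c5.png

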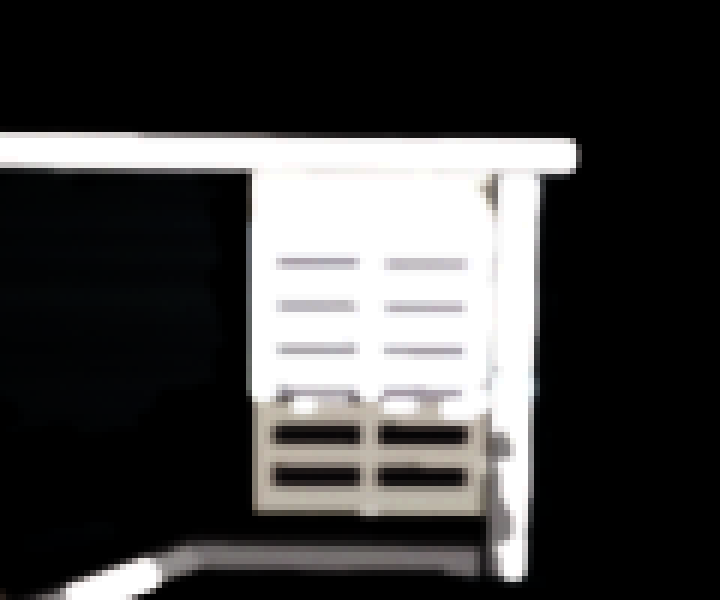

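The second, firmer push stopped at the same spot (53.46 against 53.42). The picture shows the cassette's right edge flush and parallel with the stop, and the arm is clear, so I'm handing in.

```bash
python3 -c "
from station import env
print(env.sign_off())"
```

```text
the job is handed in; nothing more can be done
None
```

I pressed the plunger once to its stop, pushed the single ejected cassette flat and square against the end stop, and handed in the job with the arm clear at about 21 s.

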